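# Pin the sliding terrace of a terrain model

### The job

Take the long wooden pin from the rack, put it down the bore of the sliding terrace on the terrain model and, keeping hold of it, sweep it lightly along the hidden board underneath, carrying the terrace along, until it finds the locating hole. Push it gently fully home, let go, and leave it standing there; leave the short pin, the glue bottle, the offcut and the rule alone.

Things in the scene. Friction and masses are not known exactly. Their poses are not given: they have to be found in the camera images.
- site_model: Layered plywood terrain model, fixed to the bench, 200 (x) by 300 (y) mm, hill of contour layers on its +x side (top 63 mm above the bench). Origin: centre of its underside, on the bench. A track 52 mm wide is sunk along its y axis, in which the terrace slides towards +y. The model dents if the pin is pressed on it with more than 25 N.
- board (a point): Point on the hidden level board under the terrace, below the bore when the travel is 0; 33 mm above the bench, fixed. In the board, on this point's line along the model's y, is one blind hole, 14 mm wide, 2 mm chamfer, 18 mm deep (floor 15 mm above the bench). Its place along y is not measured: the bore comes over it somewhere between 28 and 77 mm of travel.
- terrace (a joint): Travel of the sliding terrace along the model's +y, m: 0 at its -y stop (it starts within 12 mm of it), 0.085 at the other stop. It slides with about 1 to 2 N of friction and stays where it is left.
- bore_mouth (a point): Centre of the round vertical bore through the terrace's square tower (44 by 50 mm), at its flat top, 75 mm above the bench; moves with the terrace. Bore 14 mm wide with a 2 mm chamfered mouth, 40 mm long, ending 2 mm above the hidden board. The tower is the terrace's -y end; the rest, to +y, is lower (68 mm above the bench).
- pin_mid (a point): Middle of the long pin: plain round wooden rod, 12 mm thick, 120 mm long, about 30 g, upright in one of the rack's two holes, its top 135 mm and foot 15 mm above the bench; axis z, up. This point is 60 mm from either end. Grip it in its top third, so that the fingers stay clear of the tower: fully home, 60 mm of it stands above the tower.
- pin_tip (a point): Foot of the long pin, on its axis, 60 mm below pin_mid; tapered over the last 3 mm to 7 mm wide.
- rack: Pale wooden pin rack, fixed, 55 (x) by 130 (y) by 40 mm high; origin at the centre of its underside. Two holes, 14 mm wide and 25 mm deep, at 30 mm either side of the centre along its y.
- short_pin: Short pin in the rack's other hole, same 12 mm rod but only 80 mm long, its top 95 mm above the bench; origin at its foot. Leave alone.
- glue: White glue bottle, 48 mm wide, 120 mm high; origin at the centre of its underside. Leave alone.
- offcut: Plywood offcut, 50 by 35 by 30 mm; origin at the centre of its underside. Leave alone.
- rule: Steel rule lying flat, 200 (x) by 28 by 4 mm; origin at the centre of its underside. Leave alone.

How it is judged:
On the way, in this order (a step that is already met when the one before it is completed fails the run):
1. the pin stands in the bore of the terrace, its foot near the hidden board (horizontal distance between pin_tip and bore_mouth below 0.006 m and z of pin_tip in the frame of site_model below 0.04 m), for 0.1 s.
2. the pin, still held in the fingers, has entered the locating hole (horizontal distance between pin_tip and bore_mouth below 0.006 m and z of pin_tip in the frame of site_model below 0.026 m and contact force between the fingers and pin above 1 N), for 0.1 s.
At the end, for the whole second after the job is handed in: The long pin stands upright (within 0.12 rad) and at rest through the terrace's bore (foot within 6 mm of the bore's centre line) with its foot less than 18 mm above the model's underside, that is within 3 mm of the floor of the locating hole, the terrace having travelled more than 24 mm (horizontal distance between pin_tip and bore_mouth below 0.006 m and z of pin_tip in the frame of site_model below 0.018 m and angle between pin_mid's own z axis and vertical below 0.12 rad and linear speed of pin below 0.02 m/s and value of joint terrace above 0.024 m); the robot touches nothing.
It fails at once if the pin is pressed on the model with more than 25 N (contact force between pin and site_model above 25 N).
It fails at once if a bystander is moved by more than 20 mm (distance of any of short_pin, glue, offcut, rule from where it was at the start of the episode above 0.02 m).
It also fails if it takes over 72 s, if anything falls off the work surface, if the arm or the gripper's body presses on something with over 40 N, if the wrist force passes 120 N, or if a joint passes its speed limit or range.

### The arm

A 6-joint arm with a two-finger parallel gripper is mounted at the origin on the work surface. World frame = base frame: x ahead of the robot, y to its left, z up, the work surface at z = 0. Lengths are in m, angles in rad, forces in N, time in s.
With the tool pointing down it reaches from about 0.35 to 0.975 m from the base axis. Payload 4.9 kg.
Tool frame: the origin (TCP) lies at the very end of the fingers, on their centre line; the grasp point (between the pads) lies 19 mm behind it; z points along the fingers, y is the direction in which the jaws open and shut (so a half turn about z gives the same grasp; the last joint's range is limited). The gripper opens to 85 mm and grips with 20 to 120 N. Pads are 22 mm wide; open, the fingers measure 114 mm over their backs; the gripper's body (76 mm by 85 mm) begins 54 mm behind the grasp point. The pads swing forward as they close: fully open they stand 13 mm farther back than shut.
Start: joints at [1.213, 0.053, 1.613, -0, 1.476, -0.119], TCP at [0.148, 0.607, 0.231] pointing down, gripper open.
Joint ranges: [-3.01, 3.01], [-1.01, 2.22], [0.06, 2.58], [-1.02, 4.17], [0.09, 2.62], [-3.14, 3.14]. Speed limits (rad/s): [2.57, 2.57, 3.14, 3.14, 3.14, 3.14].

### API

Orientations are given as [roll, pitch, yaw] about the fixed x, y, z axes, in that order (R = Rz(yaw) Ry(pitch) Rx(roll)).
In Python, from workcell import env gives the robot as it stands.
- The arm moves only by the shell command python3 -m inch 'ROWS' [FORCE]. ROWS is JSON, a list of rows, each a list of 7 numbers: the shift along the world's x, y, z in m, then the turn, a rotation vector about the world's x, y, z in degrees, then the gripper command: -1 is shut, 1 is fully open, values between are in proportion. A call has 1 to 20 rows; each row shifts and turns the pose as measured when the row begins; what a row does not reach is not made up. A row lasts 1/10 s, in which the tool goes at most 50 mm and 8.59 degrees, less where a joint would pass 70% of its speed; a pose out of reach is approached as far as the arm can. A call with a gripper value outside its range is refused whole. The fingers move at their own pace and stop on an object; FORCE is the grip in N (left out, the last holds). Time passes only in rows, so rows that do not move let the fingers close. It gives the time, the measured TCP pose, the force and the opening at its end, in the units of the state.
- env.sense(): the state, without advancing time (a new reading comes with each control period).
- env.read_camera(name): name is "scene" or "top" or "wrist"; returns (picture, depth): 420x560x3 uint8, blue, green, red; 420x560 float32, m along the optical axis (not along the pixel's ray), 0 where there is no reading.
- env.get_calibration(name): a dict with "mtx" (3x3 intrinsics, pixels), "k1" (the pictures are not rectified: a ray, as slopes to the right and down, at radius r is drawn at 1 + k1 r^2 times it, then the intrinsics apply), "R" (3x3) and "t" (3): a world point X has camera coordinates R X + t. Camera axes: x right, y down, z forward; pixel columns grow to the right and rows downward; lengths in m; the calibration is good to about 2 mm. A picture is of the moment at which its call begins: read the wrist's pose just before it. get_calibration takes no time and is no camera call; for the wrist camera it gives the pose at the moment of the call.
- env.job_done(): hands the job in, once; it reports no verdict.
The state is a dict: "time": time; "joint_pos": joint angles; "qd": joint speeds; "tau": joint torques, N m; "tool_pos": TCP position; "orientation": TCP orientation; "wrist_force": force on the tool from outside, world axes, zero at the start; "torque": the same for the moment, N m; "opening": opening from 0.0 (shut) to 1.0 (fully open).
Only numpy, scipy, OpenCV 4.12 (cv2) and the standard library are available. Lean on these libraries where they do the work, as an engineer would, in place of code of your own. Each camera call takes 0.05 s, during which the arm holds its last target.

## Working session

There is one attempt and no reset: what is moved stays moved. The work goes in short steps, Python scripts to look and compute and a shell command to move; the robot and the scene stay as the last step left them, time stands still between calls to the robot, and variables do not carry over. Pictures are saved under pics/ and viewed, and the job is handed in when it is done.

```bash
mkdir -p pics; ls
python3 - <<'E'
from workcell import env
import cv2
for n in ("scene","top"):
    p,d=env.read_camera(n); cv2.imwrite(f"pics/{n}0.png",p)
    c=env.get_calibration(n); print(n,c)
print(env.sense())
E
```

```text
pics
scene {'mtx': array([[405.51388416,   0.        , 284.67222821],
       [  0.        , 405.51388416, 209.71731334],
       [  0.        ,   0.        ,   1.        ]]), 'k1': 0.014056900975913049, 'R': array([[-0.22183258,  0.97479036, -0.02395963],
       [ 0.51174424,  0.09547121, -0.85381677],
       [-0.8300049 , -0.20166558, -0.52002197]]), 't': array([ 0.10115767, -0.2010566 ,  1.45459306])}
top {'mtx': array([[507.54165766,   0.        , 283.26705858],
       [  0.        , 507.54165766, 206.38379328],
       [  0.        ,   0.        ,   1.        ]]), 'k1': 0.04500659913425805, 'R': array([[ 0.02547813, -0.99965043,  0.00706234],
       [-0.99204182, -0.02615432, -0.12316238],
       [ 0.12330404, -0.00386819, -0.9923614 ]]), 't': array([-0.01070268,  0.56328263,  1.0644691 ])}
{'time': 0.1, 'joint_pos': array([ 1.21299258e+00,  5.33124966e-02,  1.61416413e+00, -1.38049047e-05,
        1.47602257e+00, -1.19005597e-01]), 'qd': array([-0.00053018, -0.00109126, -0.00324446,  0.00094754, -0.00155638,
        0.00120949]), 'tau': array([-1.44670885e-03, -3.94904387e+01, -3.71362674e+01, -2.45443134e-04,
        3.96586998e-03, -3.25968799e-07]), 'tool_pos': array([0.14763888, 0.6067217 , 0.2301681 ]), 'orientation': array([-3.13969796e+00, -2.12710967e-04,  2.90279562e+00]), 'wrist_force': array([ 0.17955649, -0.17767777,  0.26664219]), 'torque': array([-0.06022993,  0.06812705, -0.0422917 ]), 'opening': 0.9998251434022862}
```

View pics/scene0.png

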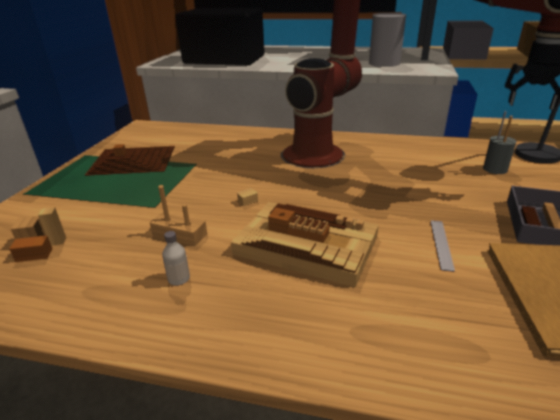

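View pics/top0.png

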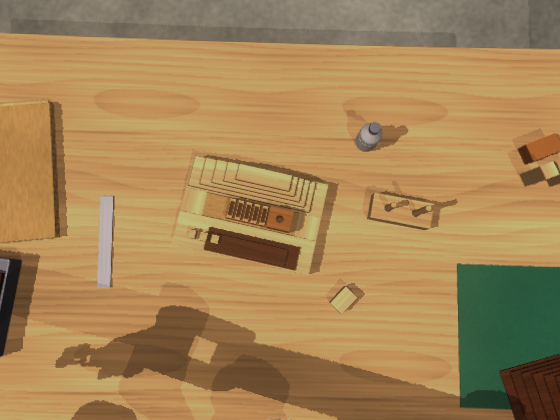

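The top view shows the terrace tower with its bore near (279,218), the rack at about (400,210) with two pins, and the glue at (370,135). The offcut is at (343,298) and the rule at (106,240). I'll enlarge these areas.

```bash
cat > h.py <<'E'
from workcell import env
import numpy as np, cv2
def ray(cal,u,v):
    K=cal["mtx"]; xd=np.array([(u-K[0,2])/K[0,0],(v-K[1,2])/K[1,1]]); x=xd.copy()
    for _ in range(20): x=xd/(1+cal["k1"]*(x@x))
    d=cal["R"].T@np.array([x[0],x[1],1.]); o=-cal["R"].T@cal["t"]
    return o,d
def atz(cal,u,v,z):
    o,d=ray(cal,u,v); return o+d*(z-o[2])/d[2]
def proj(cal,X):
    c=cal["R"]@np.asarray(X)+cal["t"]; s=c[:2]/c[2]; s=s*(1+cal["k1"]*(s@s))
    return s*[cal["mtx"][0,0],cal["mtx"][1,1]]+cal["mtx"][:2,2]
def crop(p,x0,y0,x1,y1,k,fn):
    c=cv2.resize(p[y0:y1,x0:x1],None,fx=k,fy=k,interpolation=cv2.INTER_CUBIC); cv2.imwrite("pics/"+fn,c)
E
python3 - <<'E'
from h import *
p=cv2.imread("pics/top0.png")
crop(p,350,170,450,245,8,"rk.png"); crop(p,170,145,340,280,4.7,"md.png")
E
```

```text
(no output)
```

View pics/rk.png

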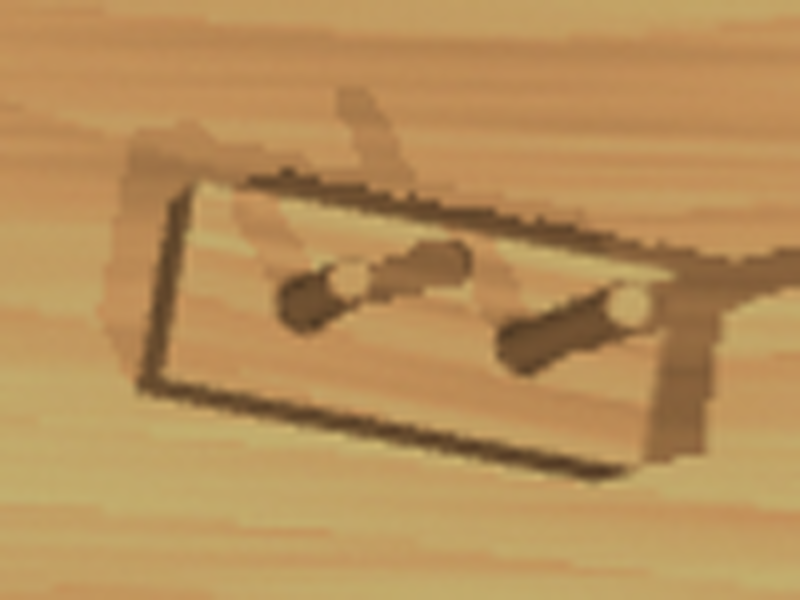

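View pics/md.png

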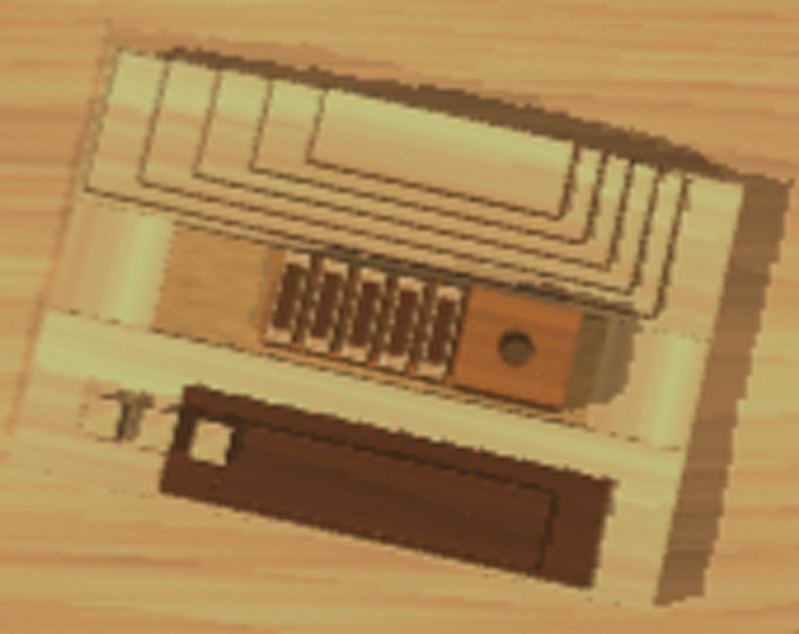

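The long pin's top is at full-picture (428.5,208), the short pin's at (393.7,205), and the bore at (279.8,218.8). Next come positions and yaw.

Run:
```python
from h import *
c=env.get_calibration("top")
f=lambda X,x0,y0,k:((X[0]+.5)/k+x0-.5,(X[1]+.5)/k+y0-.5)
lp=f((628,305),350,170,8);sp=f((350,280),350,170,8);b=f((516,347),170,145,4.7)
L=atz(c,*lp,.135);S=atz(c,*sp,.095);B=atz(c,*b,.075);print("long",L,"short",S,"bore",B,np.linalg.norm(L-S))
print("hole",atz(c,*f((520,352),350,170,8),.04))
for z,P,Q in((.063,(307,160),(562,217)),(.043,(85,190),(655,318)),(.055,(38,312),(682,450))):
    d=atz(c,*f(P,170,145,4.7),z)-atz(c,*f(Q,170,145,4.7),z);print(np.degrees(np.arctan2(-d[0],d[1])),np.linalg.norm(d))
d=L-S;print("rack yaw",np.degrees(np.arctan2(-d[0],d[1])))
cs=env.get_calibration("scene");print(proj(cs,L),proj(cs,S),proj(cs,B))
p=cv2.imread("pics/scene0.png");crop(p,140,170,240,245,8,"sr.png");crop(p,230,190,390,290,5,"sm.png")
```

```text
long [ 0.55584205 -0.27997368  0.135     ] short [ 0.56558742 -0.22088855  0.095     ] bore [0.53291788 0.01146546 0.075     ] 0.07201406094780385
hole [ 0.55462606 -0.27860713  0.04      ]
-11.215084377522068 0.1179816324282453
-11.242158095472591 0.2676694053658044
-10.636355563227106 0.2963303509338673
rack yaw 170.6340923900515
[161.00997062 185.42303616] [184.51906439 203.99490035] [281.46411069 213.35893555]
```

View pics/sr.png

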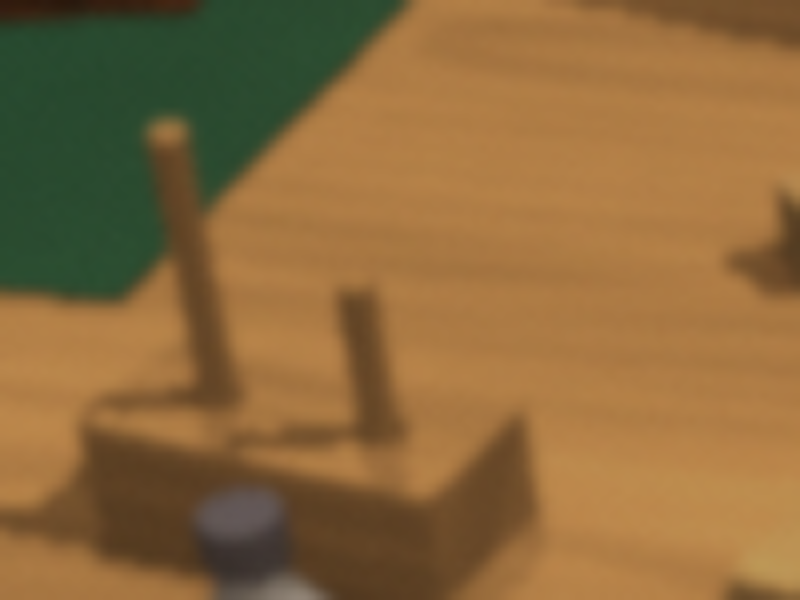

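View pics/sm.png

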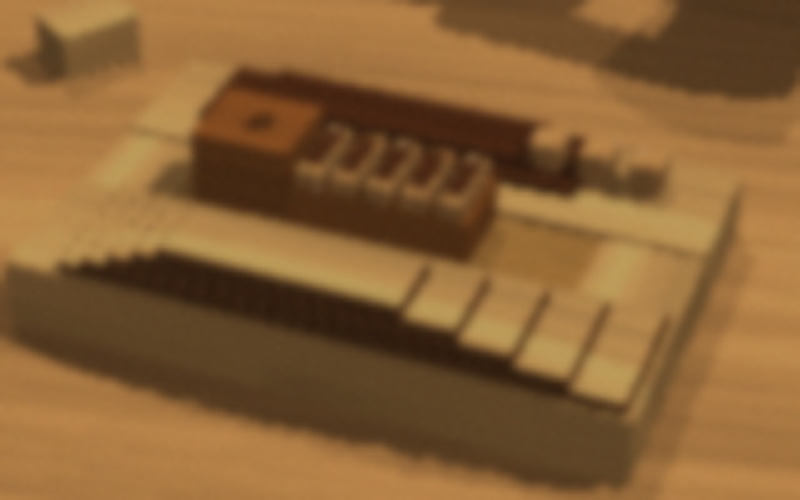

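Checked against the scene view, the long pin is at about (0.556,−0.280) and the bore at (0.533,0.0115). Model +y is about (0.194,0.981). The jaws go along model y, with partial opening to clear the short pin.

```bash
python3 -m inch '[[0.035,-0.031,0,0,0,1,0.2],[0.035,-0.031,0,0,0,1,0.2],[0.035,-0.031,0,0,0,0.5,0.2],[0.035,-0.031,0,0,0,0,0.2],[0.035,-0.031,0,0,0,0,0.2],[0.035,-0.031,0,0,0,0,0.2],[0.035,-0.031,0,0,0,0,0.2],[0.035,-0.031,0,0,0,0,0.2],[0.035,-0.031,0,0,0,0,0.2],[0.035,-0.031,0,0,0,0,0.2],[0.005,-0.048,0,0,0,0,0.2],[0.005,-0.048,0,0,0,0,0.2],[0.005,-0.048,0,0,0,0,0.2],[0.005,-0.048,0,0,0,0,0.2],[0.005,-0.048,0,0,0,0,0.2],[0.005,-0.048,0,0,0,0,0.2],[0.005,-0.048,0,0,0,0,0.2],[0.005,-0.048,0,0,0,0,0.2],[0,0,0,0,0,0,0.2]]' 40
```

```text
time: 2.0
tool_pos: [0.5414, -0.1181, 0.2191]
orientation: [-3.133, -0.01, 2.954]
wrist_force: [0.9, -0.1, 0.4]
opening: 0.602
```

```bash
cat >> h.py <<'E'
from scipy.spatial.transform import Rotation as Ro
def need(yaw=None):
    s=env.sense(); r=Ro.from_euler('xyz',s["orientation"]); y=s["orientation"][2] if yaw is None else yaw
    t=Ro.from_euler('xyz',[np.pi,0,y]); return np.degrees((t*r.inv()).as_rotvec())
E
python3 -m inch '[[0.002,-0.048,0.001,0,0,0,0.2],[0.002,-0.048,0.001,0,0,0,0.2],[0.002,-0.048,0.001,0,0,0,0.2],[0.002,-0.018,0.001,0,0,0,0.2],[0,0,0,0,0,0,0.2]]'
python3 - <<'E'
from h import *
print(env.sense()["tool_pos"],need(np.radians(168.8)))
c=env.get_calibration("wrist");p,d=env.read_camera("wrist");cv2.imwrite("pics/w1.png",p)
L=(.5558,-.2800,.135);print(proj(c,L),proj(c,(.5656,-.2209,.095)),c["t"],-c["R"].T@c["t"])
E
```

```text
time: 2.5
tool_pos: [0.5481, -0.2799, 0.2203]
orientation: [-3.137, -0.014, 2.955]
wrist_force: [0.3, 0.2, 0.8]
opening: 0.599
[ 0.54809933 -0.2799294   0.22033799] [ 0.11473703 -0.86009844 -0.51521809]
[277.83895368 229.33328512] [347.90519833 211.81504949] [ 0.1732161  -0.59803001  0.19733404] [ 0.47323586 -0.26419479  0.36446313]
```

View pics/w1.png

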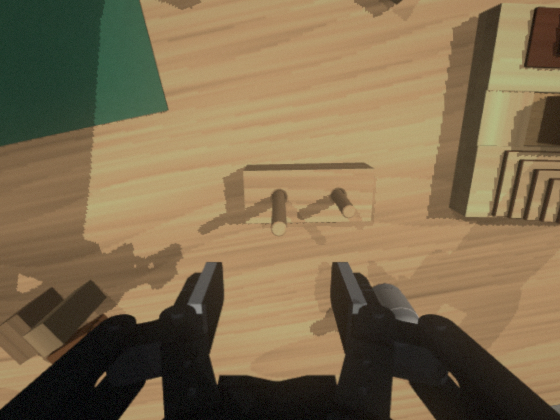

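The wrist view shows the long pin's top at (279,227), within about 2 px of the prediction, so I'm descending to grasp.

```bash
python3 -m inch '[[0.007,0,0,0.1,-0.8,-0.5,0.2],[0,0,-0.02,0,0,0,0.2],[0,0,-0.02,0,0,0,0.2],[0,0,-0.02,0,0,0,0.2],[0,0,0,0,0,0,0.2]]'
python3 - <<'E'
from h import *
print(env.sense()["tool_pos"],need(np.radians(168.8)))
c=env.get_calibration("wrist");p,d=env.read_camera("wrist");cv2.imwrite("pics/w2.png",p)
L=(.5551,-.2798,.135);print(proj(c,L))
E
```

```text
time: 3.05
tool_pos: [0.5582, -0.2689, 0.1592]
orientation: [3.138, 0.003, 2.955]
wrist_force: [-0.8, 1.1, -0.1]
opening: 0.6
[ 0.55820151 -0.26888181  0.15919652] [-0.17518539  0.2040616  -0.52271554]
[254.53614806 251.97319826]
```

View pics/w2.png

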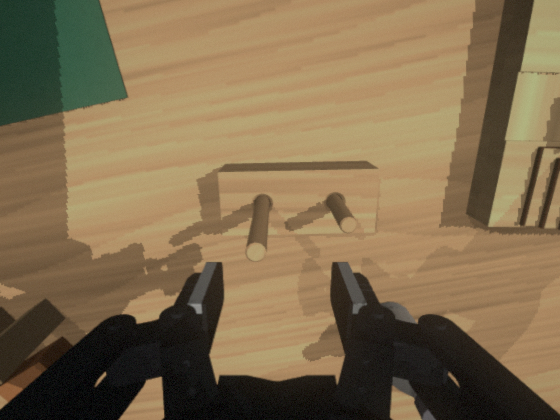

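```bash
python3 -m inch '[[0,0,0,0,0,0,0.2]]'; python3 -m inch '[[-0.002,-0.011,0,0,0,0,0.2],[0,0,0,0,0,0,0.2]]'; python3 -m inch '[[0,0,0,0,0,0,0.2]]'
```

```text
time: 3.2
tool_pos: [0.56, -0.2686, 0.1625]
orientation: [3.139, 0.007, 2.957]
wrist_force: [-0.0, 0.6, -0.6]
opening: 0.596
time: 3.4
tool_pos: [0.5593, -0.2799, 0.1653]
orientation: [3.141, 0.011, 2.958]
wrist_force: [0.8, 0.5, 0.0]
opening: 0.598
time: 3.5
tool_pos: [0.5597, -0.2805, 0.1664]
orientation: [3.141, 0.013, 2.958]
wrist_force: [0.6, -0.8, -0.1]
opening: 0.6
```

```bash
for i in 1 2 3; do python3 -m inch '[[0,0,0,0,0,0,0.2]]' | head -3; done; python3 -c "
from h import *
print(env.sense()['qd'],need(np.radians(168.8)))"
```

```text
time: 3.6
tool_pos: [0.5599, -0.2809, 0.1671]
orientation: [-3.141, 0.014, 2.957]
time: 3.7
tool_pos: [0.5601, -0.2812, 0.1676]
orientation: [-3.141, 0.015, 2.957]
time: 3.8
tool_pos: [0.5601, -0.2813, 0.1678]
orientation: [-3.141, 0.015, 2.957]
[-0.00304108 -0.00021883 -0.00010726  0.00022797  0.00208347  0.00188076] [ 0.18233795  0.82926463 -0.61923135]
```

```bash
python3 -m inch '[[-0.002,0.0005,-0.005,0.1,0.4,-0.3,0.2],[-0.002,0.0005,-0.01,0.1,0.4,-0.3,0.2],[0,0,-0.01,0,0,0,0.2],[0,0,-0.01,0,0,0,0.2],[0,0,-0.005,0,0,0,0.2],[0,0,0,0,0,0,0.2]]'; python3 -c "
from h import *
print(env.sense()['qd'],need(np.radians(168.8)))"
```

```text
time: 4.4
tool_pos: [0.5545, -0.2793, 0.1222]
orientation: [3.14, -0.004, 2.946]
wrist_force: [0.4, -1.2, 0.4]
opening: 0.603
[ 3.31767022e-04  5.43557226e-03  3.55107947e-03 -9.33395158e-06
 -2.82888410e-03  9.67368009e-04] [-0.14868983 -0.21247832  0.03190009]
```

```bash
python3 -m inch '[[0,0,-0.008,0,-0.1,0,0.2],[0,0,-0.008,0,-0.1,0,0.2],[0,0,-0.006,0,0,0,0.2],[0,0,0,0,0,0,0.2],[0,0,0,0,0,0,0.2]]'
python3 - <<'E'
from h import *
print(need(np.radians(168.8)))
c=env.get_calibration("wrist");p,d=env.read_camera("wrist");crop(p,160,180,400,360,3.3,"w3.png")
E
```

```text
time: 4.9
tool_pos: [0.5546, -0.2794, 0.0981]
orientation: [3.139, -0.0, 2.946]
wrist_force: [-0.2, -0.4, -0.3]
opening: 0.603
[-0.14727615  0.00758487  0.03258709]
```

View pics/w3.png

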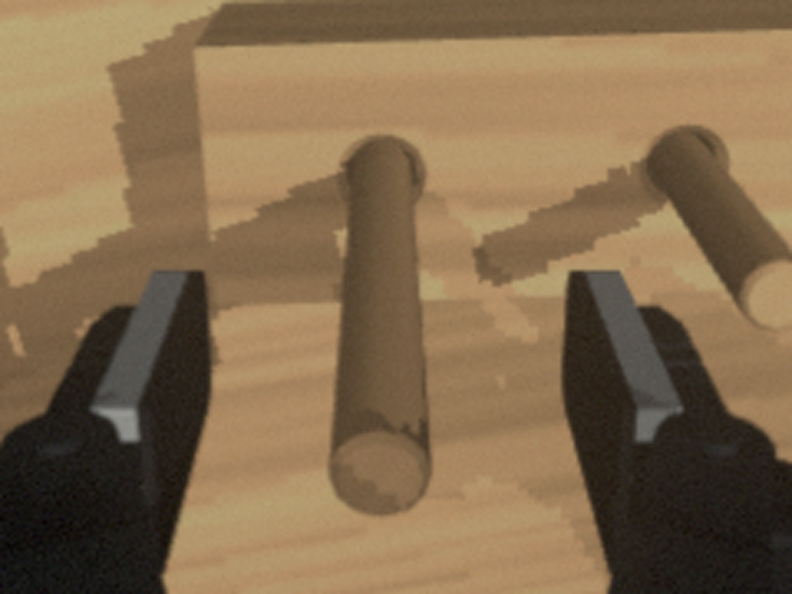

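The pin stands centred between the pads (top at crop (380,470), pads at 205 and 570), so I'm closing.

```bash
python3 -m inch '[[0,0,0,0,0,0,-0.4],[0,0,0,0,0,0,-1],[0,0,0,0,0,0,-1],[0,0,0,0,0,0,-1],[0,0,0,0,0,0,-1],[0,0,0,0,0,0,-1],[0,0,0,0,0,0,-1],[0,0,0,0,0,0,-1]]' 45
python3 - <<'E'
from h import *
print(need(np.radians(168.8)))
c=env.get_calibration("wrist");p,d=env.read_camera("wrist");crop(p,160,180,400,360,3.3,"w4.png")
E
```

```text
time: 5.75
tool_pos: [0.5553, -0.2798, 0.0996]
orientation: [3.14, 0.002, 2.946]
wrist_force: [-0.2, 0.7, 0.2]
opening: 0.123
[-0.07106368  0.12273318  0.02674917]
```

View pics/w4.png

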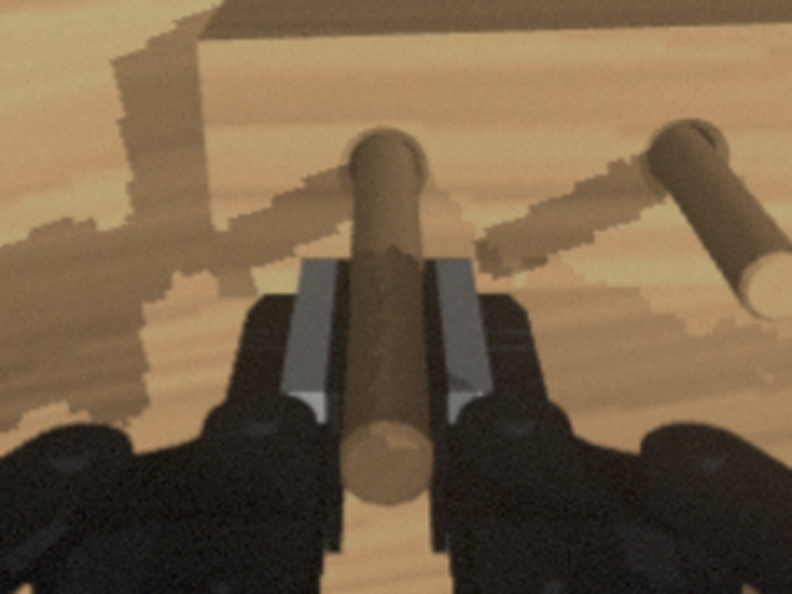

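```bash
python3 -m inch '[[0,0,0.005,0,0,0,-1],[0,0,0.01,0,0,0,-1],[0,0,0.015,0,0,0,-1],[0,0,0.015,0,0,0,-1],[0,0,0.015,0,0,0,-1],[0,0,0.015,0,0,0,-1],[0,0,0.015,0,0,0,-1],[0,0,0.01,0,0,0,-1],[0,0,0,0,0,0,-1],[0,0,0,0,0,0,-1],[0,0,0,0,0,0,-1]]'
python3 - <<'E'
from h import *
print(need(np.radians(168.8)))
c=env.get_calibration("wrist");p,d=env.read_camera("wrist");cv2.imwrite("pics/w5.png",p)
E
```

```text
time: 6.9
tool_pos: [0.5561, -0.2803, 0.2122]
orientation: [-3.141, 0.007, 2.946]
wrist_force: [-0.2, 0.2, -1.1]
opening: 0.123
[0.10544752 0.3908827  0.02340808]
```

View pics/w5.png

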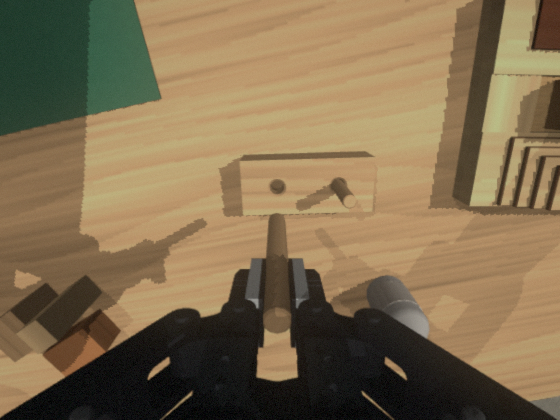

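The pin is held clear of the rack, foot at about z=0.128. Next is moving over the bore.

```bash
python3 -m inch '[[-0.001,0.015,0,0,0,0,-1],[-0.002,0.025,0,0,0,0,-1],[-0.002,0.025,0,0,0.1,0,-1],[-0.002,0.025,0,0,0.1,0,-1],[-0.002,0.025,0,0,0.1,0,-1],[-0.002,0.025,0,0,0,0,-1],[-0.002,0.025,0,0,0,0,-1],[-0.002,0.025,0,0,0,0,-1],[-0.002,0.025,0,0,0,0,-1],[-0.002,0.025,0,0,0,0,-1],[-0.002,0.02,0,0,0,0,-1],[-0.002,0.015,0,0,0,0,-1],[0,0,0,0,0,0,-1],[0,0,0,0,0,0,-1],[0,0,0,0,0,0,-1]]'
python3 - <<'E'
from h import *
print(need(np.radians(168.8)))
E
```

```text
time: 8.45
tool_pos: [0.5202, 0.0182, 0.198]
orientation: [3.136, -0.023, 2.95]
wrist_force: [-0.0, 0.1, -0.7]
opening: 0.125
[-0.5901318  -1.21745523 -0.20213688]
```

```bash
python3 -m inch '[[0.006,-0.003,0,-0.3,-0.6,-0.1,-1],[0.005,-0.003,0,-0.3,-0.5,-0.1,-1],[0,0,0,0,0,0,-1],[0,0,0,0,0,0,-1],[0,0,0,0,0,0,-1]]'
python3 - <<'E'
from h import *
print(need(np.radians(168.8)),env.sense()["qd"].round(4))
c=env.get_calibration("wrist");p,d=env.read_camera("wrist");cv2.imwrite("pics/w6.png",p);crop(p,160,120,400,300,3.3,"w6c.png")
B=(.5329,.0115,.075);print(proj(c,B))
t=env.sense()["tool_pos"];print(proj(c,[t[0],t[1],t[2]+.015-.0996]),proj(c,[t[0],t[1],t[2]+.135-.0996]))
p,d=env.read_camera("scene");crop(p,220,120,380,240,5,"s6c.png")
E
```

```text
time: 8.95
tool_pos: [0.5326, 0.0092, 0.1977]
orientation: [-3.14, -0.0, 2.942]
wrist_force: [-0.7, 0.2, -0.7]
opening: 0.126
[ 0.08958112 -0.04020855  0.24758831] [-0.0056  0.0016 -0.0028  0.0021 -0.      0.0008]
[278.61213647 203.42053303]
[275.64385556 218.37922437] [274.28560373 319.9802298 ]
```

View pics/w6c.png

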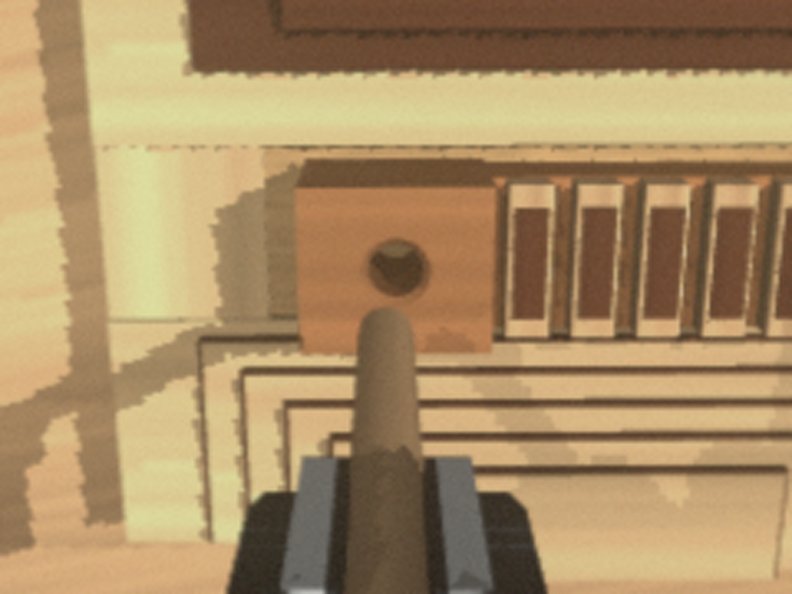

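View pics/s6c.png

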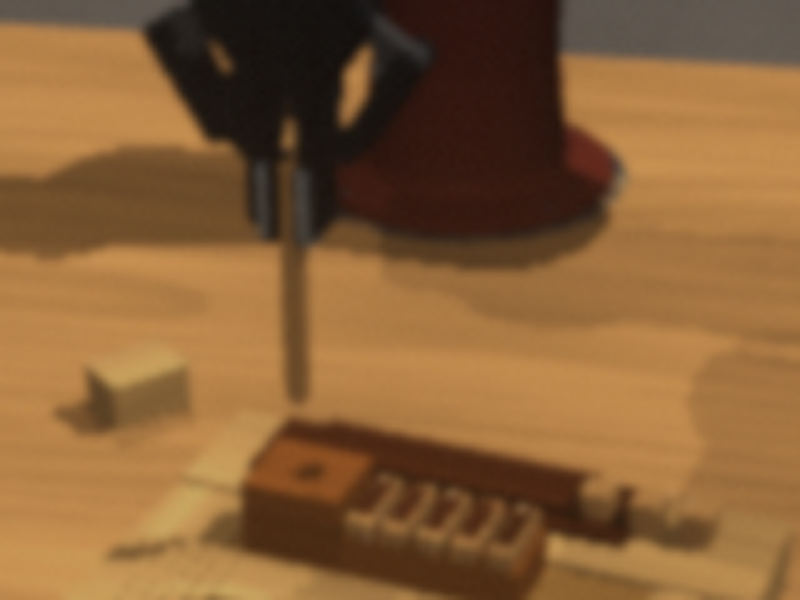

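Run:
```python
from h import *
c=env.get_calibration("wrist");print(atz(c,280.3,200.6,.075),atz(c,276.9,217.7,.113))
```

```text
[0.53069236 0.01352824 0.075     ] [0.53222143 0.01033973 0.113     ]
```

```bash
python3 -m inch '[[-0.0015,0.003,-0.008,0,0,0.2,-1],[0,0,-0.008,0,0,0,-1],[0,0,-0.008,0,0,0,-1],[0,0,0,0,0,0,-1],[0,0,0,0,0,0,-1],[0,0,0,0,0,0,-1],[0,0,0,0,0,0,-1]]'
python3 - <<'E'
from h import *
print(need(np.radians(168.8)),env.sense()["qd"].round(4))
c=env.get_calibration("wrist");p,d=env.read_camera("wrist");crop(p,220,150,340,240,6.6,"w7c.png")
t=env.sense()["tool_pos"];print(t,proj(c,[t[0],t[1],t[2]+.015-.0996]))
p,d=env.read_camera("scene");crop(p,240,150,340,225,8,"s7c.png")
p,d=env.read_camera("top");crop(p,220,150,340,240,6.6,"t7c.png")
E
```

```text
time: 9.75
tool_pos: [0.53, 0.013, 0.1705]
orientation: [-3.14, -0.002, 2.946]
wrist_force: [-0.1, 0.7, 0.2]
opening: 0.122
[ 0.07510074 -0.14589612 -0.02103896] [-0.0015  0.0011 -0.0003 -0.0009  0.0028  0.0009]
[0.53005295 0.01301323 0.17058349] [275.64472031 218.66339705]
```

View pics/w7c.png

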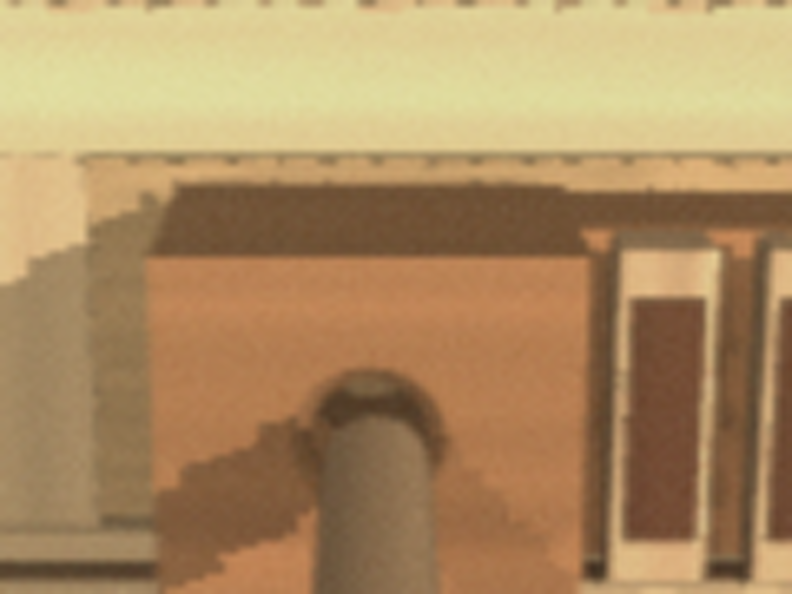

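View pics/s7c.png

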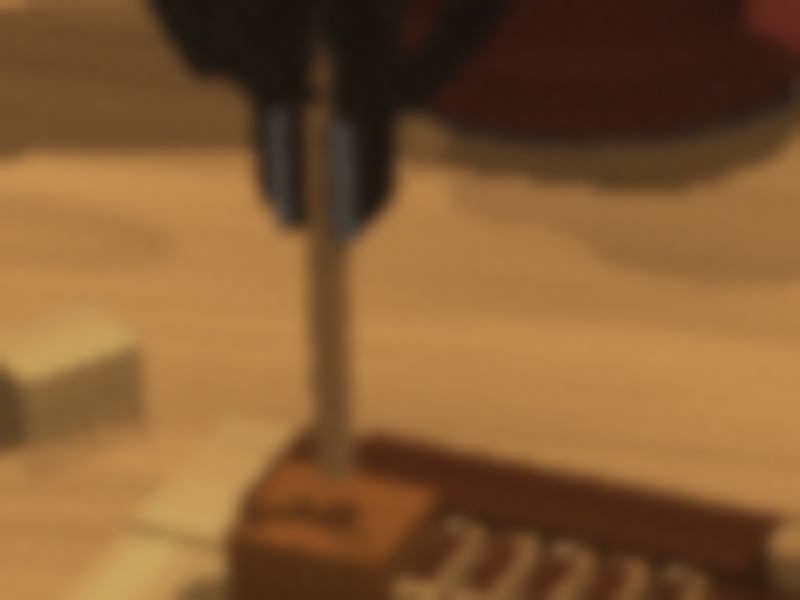

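Run:
```python
from h import *
c=env.get_calibration("wrist")
f=lambda x,y:((x+.5)/6.6+219.5,(y+.5)/6.6+149.5)
print(atz(c,*f(371,440),.075),atz(c,*f(375,445),.086),proj(env.get_calibration("scene"),[.530,.013,.086]))
```

```text
[0.53199505 0.01268306 0.075     ] [0.52903987 0.01376714 0.086     ] [282.24007559 208.87082937]
```

View pics/t7c.png

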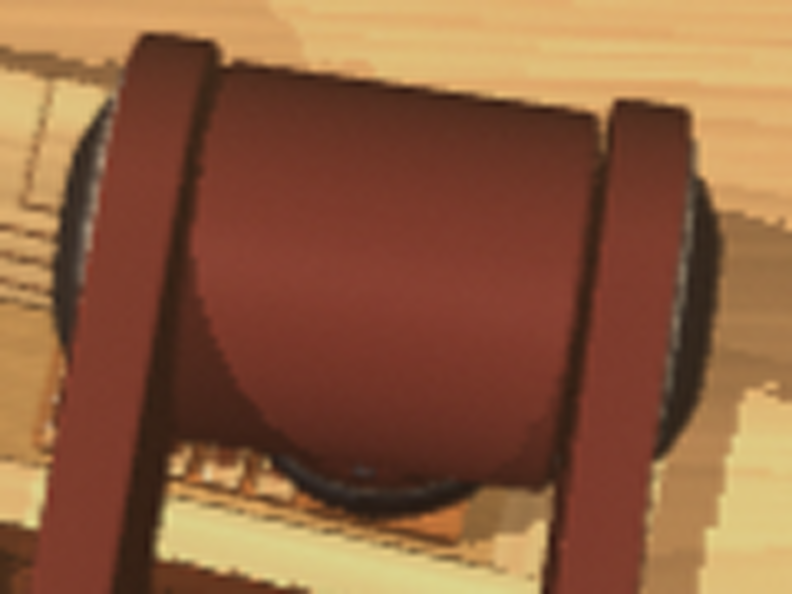

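The pin foot is within about 3 mm of the bore axis, well inside the chamfer's capture range. I'll nudge slightly and go down gently.

```bash
python3 -m inch '[[0.0015,-0.0007,-0.003,0,-0.1,0,-1],[0,0,-0.004,0,0,0,-1],[0,0,-0.004,0,0,0,-1],[0,0,-0.003,0,0,0,-1],[0,0,0,0,0,0,-1],[0,0,0,0,0,0,-1]]'
python3 - <<'E'
from h import *
print(need(np.radians(168.8)),env.sense()["qd"].round(4))
c=env.get_calibration("wrist");p,d=env.read_camera("wrist");crop(p,220,150,340,240,6.6,"w8c.png")
E
```

```text
time: 10.5
tool_pos: [0.5317, 0.0121, 0.1554]
orientation: [-3.14, -0.0, 2.946]
wrist_force: [-0.1, 0.8, -0.5]
opening: 0.126
[ 0.07632989 -0.02014472 -0.00923133] [0.0013 0.0039 0.0046 0.0019 0.0021 0.0005]
```

View pics/w8c.png

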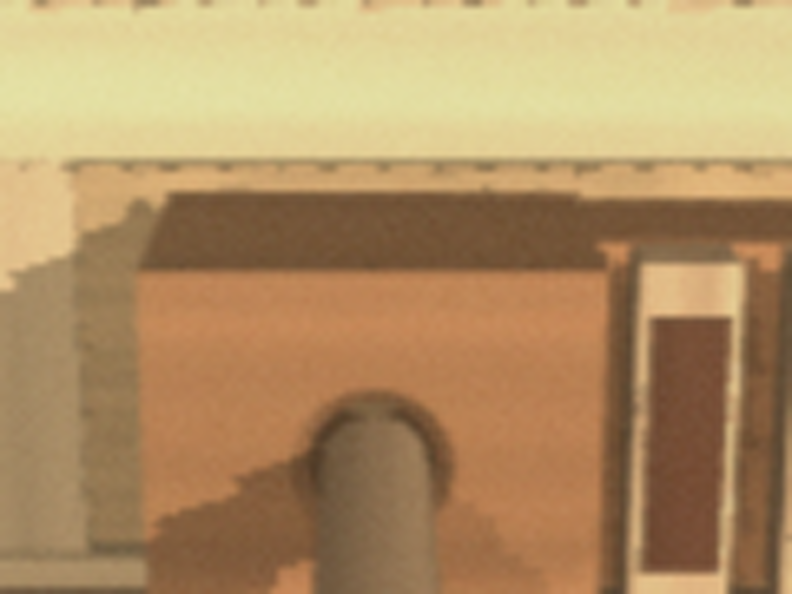

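The foot is entering the mouth, centred to within about 0.3 mm sideways, so I'm continuing down.

```bash
python3 -m inch '[[0,0,-0.003,0,0,0,-1],[0,0,-0.004,0,0,0,-1],[0,0,-0.004,0,0,0,-1],[0,0,0,0,0,0,-1]]';python3 -m inch '[[0,0,-0.004,0,0,0,-1],[0,0,-0.004,0,0,0,-1],[0,0,0,0,0,0,-1]]'; python3 -c "
from h import *
print(need(np.radians(168.8)))"
```

```text
time: 10.95
tool_pos: [0.5318, 0.0122, 0.1437]
orientation: [-3.14, 0.0, 2.946]
wrist_force: [-0.2, -0.1, -0.8]
opening: 0.13
time: 11.25
tool_pos: [0.5317, 0.0122, 0.1349]
orientation: [-3.14, 0.0, 2.946]
wrist_force: [-0.1, 0.1, 0.5]
opening: 0.13
[ 0.07603417 -0.00775593 -0.01508855]
```

```bash
python3 -m inch '[[0,0,-0.004,0,0,0,-1],[0,0,-0.004,0,0,0,-1],[0,0,0,0,0,0,-1]]';python3 -m inch '[[0,0,-0.003,0,0,0,-1],[0,0,-0.002,0,0,0,-1],[0,0,0,0,0,0,-1]]'; for i in 1 2 3; do python3 -m inch '[[0,0,-0.001,0,0,0,-1]]'|sed -n '2p;4p';done
```

```text
time: 11.55
tool_pos: [0.5317, 0.0122, 0.1261]
orientation: [-3.14, 0.0, 2.946]
wrist_force: [0.2, 0.3, -0.6]
opening: 0.122
time: 11.85
tool_pos: [0.5318, 0.0122, 0.1207]
orientation: [-3.14, 0.0, 2.946]
wrist_force: [0.7, -0.1, -0.9]
opening: 0.127
tool_pos: [0.5319, 0.0121, 0.1198]
wrist_force: [0.9, 0.3, 0.2]
tool_pos: [0.532, 0.0121, 0.1188]
wrist_force: [-0.7, 0.1, -0.7]
tool_pos: [0.532, 0.0121, 0.1178]
wrist_force: [-0.2, 0.2, -0.3]
```

```bash
for i in 1 2 3 4 5; do python3 -m inch '[[0,0,-0.0006,0,0,0,-1]]'|sed -n '2p;4p';done
```

```text
tool_pos: [0.532, 0.0121, 0.1172]
wrist_force: [-1.5, -1.3, 1.7]
tool_pos: [0.5323, 0.0121, 0.1171]
wrist_force: [-1.1, 0.1, 3.5]
tool_pos: [0.5325, 0.0121, 0.1171]
wrist_force: [-0.7, -0.5, 4.3]
tool_pos: [0.5326, 0.012, 0.1171]
wrist_force: [-3.3, -0.6, 4.2]
tool_pos: [0.5327, 0.012, 0.1171]
wrist_force: [-1.6, 0.1, 5.1]
```

Contact is at TCP z=0.1171 with about 4 N, so the foot is on the board. I'll sweep along model +y, (0.19,0.98) per unit, with a slight downward bias.

```bash
python3 -m inch '[[0.0003,0.0015,0,0,0,0,-1],[0.0004,0.002,-0.0002,0,0,0,-1],[0.0004,0.002,-0.0002,0,0,0,-1]]'; python3 -m inch '[[0.0004,0.002,-0.0003,0,0,0,-1],[0.0004,0.002,-0.0003,0,0,0,-1],[0.0004,0.002,-0.0003,0,0,0,-1]]';python3 -c "
from h import *
print(need(np.radians(168.8)))"
```

```text
time: 12.95
tool_pos: [0.5334, 0.0155, 0.1171]
orientation: [-3.134, 0.001, 2.947]
wrist_force: [-2.7, -3.1, 5.7]
opening: 0.124
time: 13.25
tool_pos: [0.5344, 0.0197, 0.1171]
orientation: [-3.128, 0.001, 2.947]
wrist_force: [-3.5, -4.5, 6.5]
opening: 0.122
[ 0.76666413 -0.10614326 -0.058858  ]
```

```bash
python3 -m inch '[[-0.0003,0.002,-0.0002,0.3,0,0,-1],[0.0002,0.002,-0.0002,0.3,0,0,-1],[0.0003,0.002,-0.0002,0.3,0,0,-1]]'; python3 -m inch '[[0.0003,0.002,-0.0002,0.2,0,0,-1],[0.0003,0.002,-0.0002,0.2,0,0,-1],[0.0003,0.002,-0.0002,0.2,0,0,-1]]';python3 -c "
from h import *
print(need(np.radians(168.8)))"
```

```text
time: 13.55
tool_pos: [0.5352, 0.0245, 0.1171]
orientation: [-3.14, -0.0, 2.948]
wrist_force: [-2.1, -4.5, 5.0]
opening: 0.122
time: 13.85
tool_pos: [0.5363, 0.0297, 0.1171]
orientation: [3.135, -0.002, 2.948]
wrist_force: [-3.5, -5.2, 5.2]
opening: 0.12
[-0.41460841 -0.03929169 -0.08605517]
```

```bash
for i in 1 2 3; do python3 -m inch '[[-0.0001,0.0018,-0.0002,0.1,0,0,-1],[0.0002,0.0018,-0.0002,0.1,0,0,-1],[0.0002,0.0018,-0.0002,0.1,0,0,-1]]'|sed -n '2,4p'; done
```

```text
tool_pos: [0.5372, 0.0343, 0.1171]
orientation: [3.131, -0.002, 2.947]
wrist_force: [-3.0, -5.0, 5.4]
tool_pos: [0.5381, 0.0393, 0.1171]
orientation: [3.127, -0.001, 2.947]
wrist_force: [-2.4, -4.5, 5.5]
tool_pos: [0.539, 0.0442, 0.1171]
orientation: [3.123, -0.001, 2.947]
wrist_force: [-1.6, -4.2, 5.8]
```

```bash
for i in 1 2 3; do python3 -m inch '[[0.0001,0.0018,-0.0002,-0.2,0,0,-1],[0.0002,0.0018,-0.0002,-0.1,0,0,-1],[0.0002,0.0018,-0.0002,-0.1,0,0,-1]]'|sed -n '2,4p'; done
```

```text
tool_pos: [0.5398, 0.0504, 0.1164]
orientation: [3.128, 0.001, 2.947]
wrist_force: [-0.6, 0.2, -0.1]
tool_pos: [0.5402, 0.0564, 0.1146]
orientation: [3.136, 0.002, 2.947]
wrist_force: [-2.2, -6.2, 4.9]
tool_pos: [0.5405, 0.0581, 0.1146]
orientation: [-3.129, 0.004, 2.949]
wrist_force: [-2.2, -6.9, 4.2]
```

The pin has dropped 2.5 mm into the chamfer and caught the far side. I'll ease back, straighten it and press lightly.

```bash
python3 -m inch '[[0,-0.001,0,0.4,-0.1,0,-1],[-0.0002,-0.0008,-0.0003,0.4,-0.1,0,-1]]'|sed -n '2,4p'; for i in 1 2 3; do python3 -m inch '[[-0.0001,-0.0006,-0.0006,0,0,0,-1]]'|sed -n '2,4p'; done
```

```text
tool_pos: [0.5402, 0.0559, 0.1146]
orientation: [-3.142, 0.004, 2.949]
wrist_force: [-0.9, -1.9, 3.5]
tool_pos: [0.5403, 0.0555, 0.1144]
orientation: [3.14, 0.005, 2.949]
wrist_force: [-1.9, -1.5, 4.8]
tool_pos: [0.5404, 0.0553, 0.1143]
orientation: [3.139, 0.005, 2.948]
wrist_force: [-1.3, -1.6, 4.8]
tool_pos: [0.5405, 0.0551, 0.1142]
orientation: [3.138, 0.005, 2.948]
wrist_force: [-2.7, -1.1, 5.5]
```

```bash
for i in 1 2 3 4; do python3 -m inch '[[-0.0007,-0.0009,-0.0005,0.1,-0.15,0,-1]]'|sed -n '2,4p'; done
```

```text
tool_pos: [0.54, 0.0548, 0.1142]
orientation: [3.134, 0.008, 2.948]
wrist_force: [-1.1, -1.3, 4.2]
tool_pos: [0.5396, 0.0543, 0.1141]
orientation: [3.131, 0.011, 2.948]
wrist_force: [-1.3, -1.4, 4.1]
tool_pos: [0.5392, 0.0538, 0.1137]
orientation: [3.127, 0.014, 2.948]
wrist_force: [0.0, -1.1, 1.7]
tool_pos: [0.5385, 0.0533, 0.1129]
orientation: [3.124, 0.017, 2.948]
wrist_force: [0.7, 0.8, 0.6]
```

```bash
python3 -c "
from h import *
print(need(np.radians(168.8)))"; for i in 1 2 3; do python3 -m inch '[[0,-0.0002,-0.0008,-0.3,0.3,0,-1]]'|sed -n '2,4p'; done; python3 -c "
from h import *
print(need(np.radians(168.8)))"
```

```text
[-0.82938916  1.12857201 -0.10934285]
tool_pos: [0.5385, 0.0534, 0.1117]
orientation: [3.129, 0.013, 2.947]
wrist_force: [1.6, 0.5, -0.3]
tool_pos: [0.5386, 0.0536, 0.1106]
orientation: [3.134, 0.009, 2.947]
wrist_force: [1.0, 1.3, 0.7]
tool_pos: [0.5387, 0.0537, 0.1095]
orientation: [3.14, 0.005, 2.947]
wrist_force: [1.5, 1.6, 1.1]
[-0.05272005  0.27731216 -0.06124515]
```

It's going down the hole, with the foot at about 25 mm. Pushing gently home.

```bash
for i in 1 2 3; do python3 -m inch '[[0.0002,0.0002,-0.001,0,0.1,0,-1],[0.0001,0.0001,-0.001,0,0,0,-1]]'|sed -n '2,4p'; done
```

```text
tool_pos: [0.5388, 0.0541, 0.1067]
orientation: [3.141, 0.001, 2.948]
wrist_force: [0.2, -0.7, 0.1]
tool_pos: [0.5389, 0.0541, 0.1041]
orientation: [-3.141, -0.001, 2.948]
wrist_force: [0.4, -0.1, -0.6]
tool_pos: [0.5391, 0.0541, 0.1017]
orientation: [-3.14, -0.003, 2.948]
wrist_force: [-0.2, 0.3, 0.5]
```

```bash
for i in 1 2 3 4; do python3 -m inch '[[0,0,-0.001,0,0,0,-1]]'|sed -n '2,4p'; done
```

```text
tool_pos: [0.5391, 0.0541, 0.1006]
orientation: [-3.14, -0.003, 2.948]
wrist_force: [0.4, -0.3, 0.1]
tool_pos: [0.5391, 0.0541, 0.0995]
orientation: [-3.14, -0.003, 2.948]
wrist_force: [0.5, -0.3, -0.4]
tool_pos: [0.5394, 0.0541, 0.0991]
orientation: [-3.14, -0.003, 2.948]
wrist_force: [-0.7, -0.6, 6.4]
tool_pos: [0.5397, 0.0541, 0.0991]
orientation: [-3.14, -0.002, 2.948]
wrist_force: [-0.8, 0.3, 6.6]
```

The pin is on the floor of the hole, exactly 18 mm below the board contact. Now I release and retreat upward.

```bash
python3 -m inch '[[-0.0003,0,0.0002,0,0,0,-1],[0,0,0,0,0,0,-0.6],[0,0,0,0,0,0,-0.2],[0,0,0,0,0,0,0.2],[0,0,0,0,0,0,0.2],[0,0,0,0,0,0,0.2],[0,0,0,0,0,0,0.2]]'
python3 - <<'E'
from h import *
p,d=env.read_camera("wrist");crop(p,160,180,400,360,3.3,"w9.png")
E
```

```text
time: 18.55
tool_pos: [0.5379, 0.0545, 0.0978]
orientation: [-3.14, -0.006, 2.948]
wrist_force: [0.3, -0.1, -0.9]
opening: 0.597
```

View pics/w9.png

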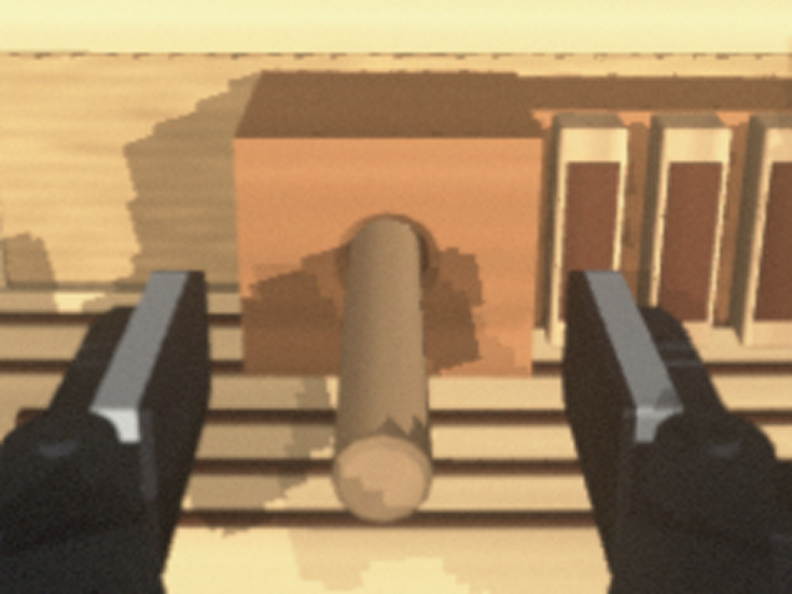

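The pin stands free between the open pads (top at crop (383,478)). Raising straight up.

```bash
python3 -m inch '[[0,0,0.008,0,0,0,0.2],[0,0,0.015,0,0,0,0.2],[0,0,0.015,0,0,0,0.2],[0,0,0.015,0,0,0,0.2],[0,0,0.02,0,0,0,0.2],[0,0,0.02,0,0,0,0.2],[0,0,0.02,0,0,0,0.2],[-0.03,0,0.01,0,0,0,0.2],[-0.03,0,0,0,0,0,0.2],[-0.03,0,0,0,0,0,0.2],[-0.02,0,0,0,0,0,0.2],[0,0,0,0,0,0,0.2],[0,0,0,0,0,0,0.2],[0,0,0,0,0,0,0.2]]'
python3 - <<'E'
from h import *
print(env.sense()["qd"].round(4))
p,d=env.read_camera("wrist");cv2.imwrite("pics/w10.png",p)
p,d=env.read_camera("scene");crop(p,220,130,400,265,4.4,"s10.png")
c=env.get_calibration("wrist");print(proj(c,[.539,.0541,.135]),proj(c,[.539,.0541,.075]),proj(env.get_calibration("scene"),[.539,.0541,.135]),proj(env.get_calibration("scene"),[.539,.0541,.075]))
E
```

```text
time: 20.0
tool_pos: [0.4292, 0.0543, 0.2473]
orientation: [3.139, 0.019, 2.948]
wrist_force: [0.0, 0.2, 0.3]
opening: 0.598
[-0.0019  0.0027 -0.0125  0.0009 -0.0021 -0.0007]
[298.39855851 316.97621862] [294.83814609 282.5233778 ] [298.28673728 194.24826478] [298.45175692 216.4536188 ]
```

View pics/w10.png

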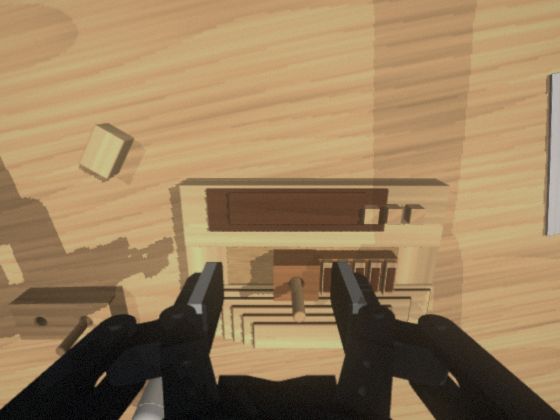

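View pics/s10.png

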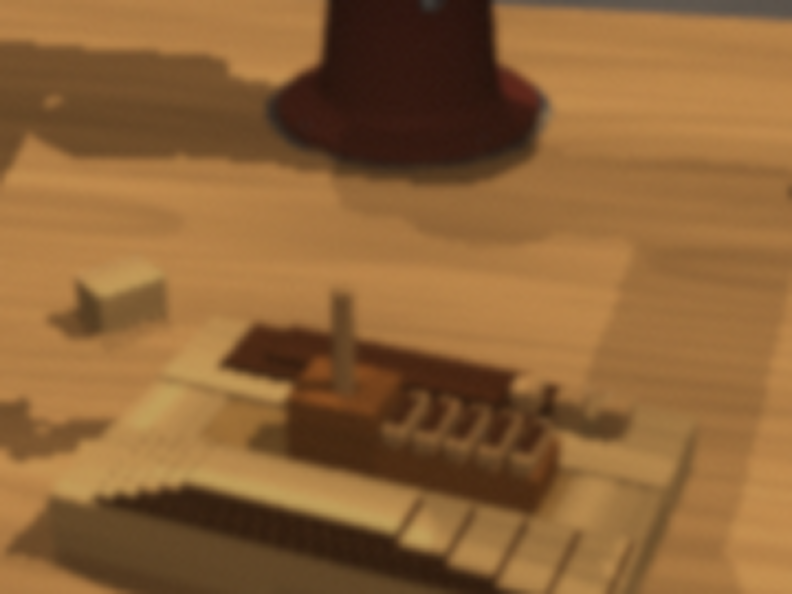

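The pin stands upright in the tower. In the scene view its top is at (297.7,196) and the tower mouth at (298.4,219), which matches the expected 60 mm stick-out. The gripper is clear.

```bash
python3 -c "
from workcell import env
print(env.job_done())"
```

```text
the job is handed in; nothing more can be done
None
```

The long pin is standing fully home in the locating hole, released, and I handed the job in at about 20 s of the 72 s allowed. `env.job_done()` gave no verdict, so this rests on my own checks.

**What I did:** I took the pin from the rack and lowered it down the bore until it met the board, with about 4–5 N on the wrist. I then swept it along +y, carrying the terrace about 43 mm, until it dropped into the hole's chamfer. It first overshot and caught the far side, so I backed off about 3 mm and straightened it. After that it slid home, and I let go and backed away.

**Last checks:**
- **Depth:** the tool stopped at z = 0.0991 m, exactly 18 mm below where the pin touched the board, so the foot is on the hole floor.
- **Standing:** the scene camera shows the pin upright, with its top and the tower mouth as far apart as 60 mm of stick-out should look. Both appear about 2 px lower than predicted, which is within calibration error.
- **Forces:** every wrist reading stayed below about 8 N.
- **Bystanders:** I did not touch the short pin, glue, offcut or rule. They look in place in the final wrist image, though I did not re-measure their positions.

The top and wrist cameras disagreed by about 2–3 mm on where the bore was. I relied on the wrist camera's relative view, and the pin entered the bore without contact force.

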